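# Load new brake pads into the gravity chute

## Robot

A 6-joint arm with a two-finger parallel gripper is mounted at the origin on the work surface. World frame = base frame: x ahead of the robot, y to its left, z up, the work surface at z = 0. Lengths are in m, angles in rad, forces in N, time in s.
With the tool pointing down it reaches from about 0.35 to 0.85 m from the base axis. Payload 8.1 kg.
Tool frame: the origin (TCP) lies at the centre of the arm's flange, where the gripper is bolted on; the fingertips stand 186 mm ahead of it and the grasp point (between the pads) lies 167 mm ahead of it (robot.grasp_offset is the distance from the TCP to the grasp point, in m); z points along the fingers, y is the line along which they close (so a half turn about z gives the same grasp; the last joint's range is limited). The gripper opens to 93 mm and grips with 3 to 60 N. Pads are 15 mm wide; open, the fingers measure 128 mm over their backs; the gripper's body (75 mm by 188 mm) begins 65 mm behind the grasp point.
Start: joints at [1.101, 0.13, 1.488, -0, 1.523, -0.085], TCP at [0.225, 0.556, 0.405] pointing down, gripper open.
Joint ranges: [-2.96, 2.96], [-0.89, 2.26], [0.02, 2.5], [-1.34, 4.48], [0, 2.73], [-2.66, 2.66]. Speed limits (rad/s): [2.39, 2.39, 2.79, 3.14, 3.14, 3.14].

## Interface

Orientations are given as a rotation vector (axis times angle).
In Python, from plant import robot gives the robot as it stands.
- The arm moves only by the tool drive_tool, never from a script. Its argument "moves" is one flat list of numbers, 7 for each row, row after row: the finger opening in mm, from 0 to 93, then the shift along the tool's x, y, z in mm, then the turn, a rotation vector about the tool's x, y, z in degrees. A call has 1 to 8 rows; each row shifts and turns the commanded pose from where the row before left it, along the tool's axes as they then stand; what a row does not reach is not made up. A row lasts 1/10 s, in which the tool goes at most 50 mm and 8.59 degrees, less where a joint would pass 70% of its speed; a pose out of reach is approached as far as the arm can. A call is refused whole if a number of a shift passes 50 or a number of a turn 8.59, either way. A call with a gripper value outside its range is refused whole. The fingers move at their own pace and stop on an object; "grip_force" is the grip in N (left out, the last holds). Time passes only in rows, so rows that do not move let the fingers close. It gives the time, the measured TCP pose, the force, the opening and the grip force at its end, in the units of the state.
- robot.read_state(): the state, without advancing time (a new reading comes with each control period).
- robot.read_camera(name): name is "scene" or "top"; returns a dict with "color" (400x640x3 uint8, red, green, blue), "depth" (400x640 float32, m along the optical axis (not along the pixel's ray), 0 where there is no reading), "mtx" (3x3 intrinsics, pixels), "dist_coeffs" ([k1, k2, p1, p2, k3] as OpenCV has them; the pictures are not rectified), "R" (3x3) and "t" (3): a world point X has camera coordinates R X + t. Camera axes: x right, y down, z forward; pixel columns grow to the right and rows downward; lengths in m; the calibration is good to about 2 mm. A picture is of the moment at which its call begins.
- robot.close_job(): hands the job in; it is judged then, once.
The state is a dict: "t": time; "q": joint angles; "dq": joint speeds; "joint_torque": joint torques, N m; "tool_pos": TCP position; "orientation": TCP orientation; "force": force on the tool from outside, world axes, zero at the start; "wrist_torque": the same for the moment, N m; "opening": finger opening in m; "gripper_force": force on a finger pad.
Only numpy, scipy, OpenCV 4.12 (cv2) and the standard library are available. Lean on these libraries where they do the work, as an engineer would, in place of code of your own. Each camera call takes 0.05 s, during which the arm holds its last target. There are 200 camera calls.

## Task

Load the two new brake pads (bright plate, thick black lining, yellow clip) into the sloping chute so that they rest one behind the other at its lower end, the first against the rubber stop. Both must lie flat in the chute across its width, black lining up, with the yellow clip towards the chute's yellow side wall.

Things in the scene. Friction and masses are not known exactly. Their poses are not given: they have to be found in the camera images.
- pad_a: New brake pad lying lining up: bright plate 90 x 48 x 6 mm, black lining 74 x 48 x 11 mm on it (17 mm thick in all, long sides flat), yellow clip 22 mm wide jutting 12 mm from one short end. 0.2-0.42 kg. Origin: centre of the plate's underside; x along it to the clip, y across the 48 mm, z up. Either order will do. Two rusty brown worn pads, same outline, 9 mm thick, lie among them.
- pad_b: New brake pad lying lining up: bright plate 90 x 48 x 6 mm, black lining 74 x 48 x 11 mm on it (17 mm thick in all, long sides flat), yellow clip 22 mm wide jutting 12 mm from one short end. 0.2-0.42 kg. Origin: centre of the plate's underside; x along it to the clip, y across the 48 mm, z up. The second of two alike.
- chute: Fixed open gravity chute. Origin: centre of its base on the bench; x level, downhill; y to the yellow wall (other wall grey). Smooth floor 240 mm long, 124 wide, falls 27 deg (0.471 rad), pads slide down on it; walls 18 mm above it. Lower end: black rubber stop 26 mm high, face foot at x 105, z 30 mm; floor height at x = 30 + 0.51(105 - x); top end x -109, z 139. Queued pads come to x 84 and 41.
- chute_yellow (a point): Point on the top inner edge of the chute's yellow side wall, halfway along it (in the chute's frame x = 6 mm, y = 62 mm, z = 100 mm).
Not all that is in view belongs to the job. Leave any red look-alike of the pad_a alone. What is shaped like the pad_b but red is not meant.

How it is judged:
By the outcome, as a careful person would: the job done as asked, in the order asked, and still so for the second after the job is handed in, with the robot touching nothing.
It also fails if it takes over 61 s, if anything falls off the work surface, if the arm or the gripper's body presses on something with over 40 N, if the wrist force passes 120 N, or if a joint passes its speed limit or range.

## Working session

There is one attempt and no reset: what is moved stays moved. The work goes in short steps, Python scripts to look and compute and a tool call to move; the robot and the scene stay as the last step left them, time stands still between calls to the robot, and variables do not carry over. Pictures are saved under pics/ and viewed, at most 10 in all, crops included, and the job is handed in when it is done.

Besides the shell and the picture viewer there is one more tool, called in YAML: its name, and indented under it one key for each argument. drive_tool: Moves the arm, as the interface text tells. Its arguments: {"type":"object","properties":{"moves":{"type":"array","items":{"type":"number"}},"grip_force":{"type":"number"}},"required":["moves"]}

```bash
mkdir -p pics; ls
python3 - <<'E'
from plant import robot
import cv2,numpy as np,pickle
d={n:robot.read_camera(n) for n in("scene","top")}
pickle.dump(d,open('d0.pkl','wb'))
for n in d: cv2.imwrite(f'pics/{n}0.png',d[n]['color'][:,:,::-1]); print(n,d[n]['mtx'].tolist(),d[n]['dist_coeffs'],(-d[n]['R'].T@d[n]['t']))
print(robot.read_state())
E
```

```text
pics
scene [[376.05976632917816, 0.0, 317.46768476490513], [0.0, 376.05976632917816, 195.7514184600103], [0.0, 0.0, 1.0]] [-0.00109749  0.          0.          0.          0.        ] [1.23304617 0.15122302 0.7223082 ]
top [[376.421920477923, 0.0, 324.3332130627932], [0.0, 376.421920477923, 201.3216106031767], [0.0, 0.0, 1.0]] [-0.00304948  0.          0.          0.          0.        ] [ 0.49968209 -0.09289308  1.13361384]
{'t': 0.1, 'q': array([ 1.10064711e+00,  1.31076913e-01,  1.48918925e+00,  2.51782308e-05,
        1.52299787e+00, -8.53951689e-02]), 'dq': array([-0.00138499, -0.00085645, -0.0023582 , -0.00106479,  0.00073728,
        0.00159488]), 'joint_torque': array([-2.82345663e-04, -5.61341357e+01, -4.93097091e+01,  7.69343670e-02,
        2.91045610e-02, -6.76420200e-05]), 'tool_pos': array([0.22507482, 0.5559568 , 0.40378694]), 'orientation': array([-6.00558731e-01, -3.08316329e+00,  2.51355119e-03]), 'force': array([ 1.11575991, -0.90255354,  0.53277521]), 'wrist_torque': array([-0.01457117,  0.05892346,  0.01772323]), 'gripper_force': 0.0, 'opening': 0.09280218712881384}
```

View pics/top0.png

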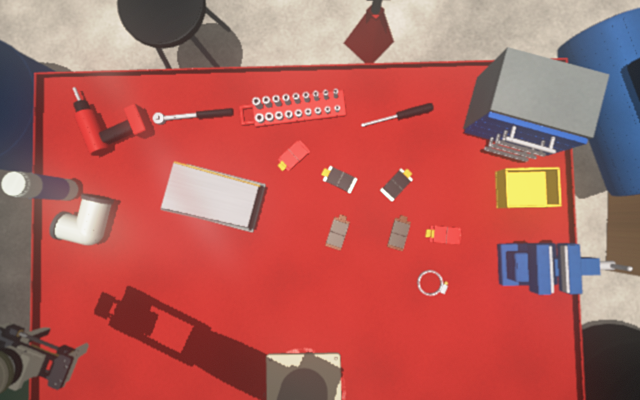

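View pics/scene0.png

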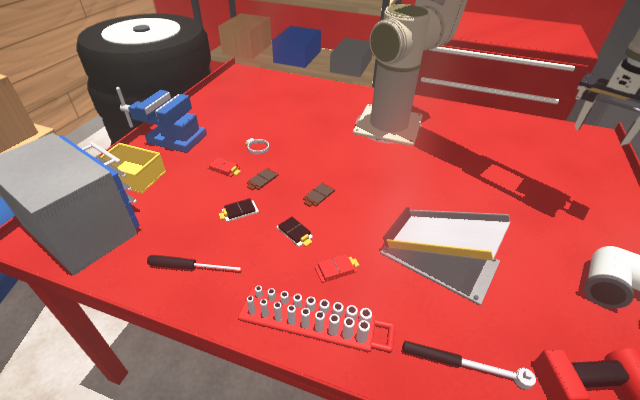

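Top view: dark pads with bright plates at (340,180), clip at (326,173), and (397,184), clip at (409,172). The brown worn ones are at (337,233) and (399,234), and the red look-alikes at (293,156) and (444,234). The first two fit the new pads, having a bright plate, black lining and yellow clip. The chute is at (213,196), yellow wall at the top of the image, low end to the right. I'll confirm this in an enlarged crop and measure.

```bash
cat > h.py <<'E'
import cv2,numpy as np,pickle
from scipy.spatial.transform import Rotation as Ro
def ray(c,uv,z):
    "pixels -> world points on the plane at height z"
    p=cv2.undistortPoints(np.float64(uv).reshape(-1,1,2),c['mtx'],c['dist_coeffs'])[:,0]
    d=np.c_[p,np.ones(len(p))]@c['R']; o=-c['R'].T@c['t']
    return o+d*((z-o[2])/d[:,2])[:,None]
def cloud(c):
    h,w=c['depth'].shape; v,u=np.mgrid[:h,:w]
    p=cv2.undistortPoints(np.float64(np.stack([u,v],-1)).reshape(-1,1,2),c['mtx'],c['dist_coeffs'])[:,0]
    X=np.c_[p,np.ones(len(p))]*c['depth'].reshape(-1,1)
    return ((X-c['t'])@c['R']).reshape(h,w,3)
E
python3 - <<'E'
from h import *
d=pickle.load(open('d0.pkl','rb'))
c=d['top']; im=c['color']; P=cloud(c)
a=cv2.resize(im[140:260,150:290,::-1],None,fx=4,fy=4,interpolation=cv2.INTER_CUBIC);b=cv2.resize(im[140:260,270:330+150,::-1][:,:200],None,fx=4,fy=4,interpolation=cv2.INTER_CUBIC)
cv2.imwrite('pics/c1.png',b);cv2.imwrite('pics/c2.png',a)
f=im.astype(int); r,g,bl=f[...,0],f[...,1],f[...,2]
yel=(r>150)&(g>110)&(bl<100)
notred=(g>0.6*r)  # black/white/yellow/grey
for name,(u0,v0,u1,v1) in dict(p1=(318,162,362,198),p2=(376,162,418,206)).items():
    sl=np.s_[v0:v1,u0:u1]
    m=np.zeros(yel.shape,np.uint8); m[sl]=(notred[sl])*255
    n,l,s,ce=cv2.connectedComponentsWithStats(m); k=1+np.argmax(s[1:,4])
    ys,xs=np.nonzero(yel&(l==k)); 
    L=(f.max(2)<110)&(l==k); ly,lx=np.nonzero(L)
    print(name,s[k],'yel',len(xs),ray(c,[[xs.mean(),ys.mean()]],.004)[0] if len(xs) else '', 'lining',len(lx))
    W=ray(c,np.c_[lx,ly],.017)[:,:2]; print(cv2.minAreaRect((W*1000).astype(np.float32)))
    ay,ax=np.nonzero((l==k)&~yel); W=ray(c,np.c_[ax,ay],.010)[:,:2]; print(' all',cv2.minAreaRect((W*1000).astype(np.float32)))
    print(' z',np.percentile(P[ly,lx,2],[5,50,95]))
# chute
m=((f.min(2)>120)&(P[...,2]>.02)).astype(np.uint8); m[:150]=0;m[240:]=0;m[:,:150]=0;m[:,280:]=0
ys,xs=np.nonzero(cv2.erode(m,np.ones((5,5)))); Q=P[ys,xs]; 
A=np.c_[Q[:,:2],np.ones(len(Q))]; co=np.linalg.lstsq(A,Q[:,2],rcond=None)[0]
k=abs(A@co-Q[:,2])<.004; co=np.linalg.lstsq(A[k],Q[k,2],rcond=None)[0]; print('floor plane',co,np.hypot(*co[:2]),k.mean(),Q[:,2].min(),Q[:,2].max())
E
```

```text
p1 [321 166  37  28 528] yel 45 [ 0.64228411 -0.07724851  0.004     ] lining 0Traceback (most recent call last):
  File "<stdin>", line 16, in <module>
  File "h.py", line 5, in ray
    p=cv2.undistortPoints(np.float64(uv).reshape(-1,1,2),c['mtx'],c['dist_coeffs'])[:,0]
      ~~~~~~~~~~~~~~~~~~~^^^^^^^^^^^^^^^^^^^^^^^^^^^^^^^^^^^^^^^^^^^^^^^^^^^^^^^^^^
cv2.error: OpenCV(4.12.0) /io/opencv/modules/calib3d/src/undistort.dispatch.cpp:347: error: (-215:Assertion failed) CV_IS_MAT(_src) && CV_IS_MAT(_dst) && (_src->rows == 1 || _src->cols == 1) && (_dst->rows == 1 || _dst->cols == 1) && _src->cols + _src->rows - 1 == _dst->rows + _dst->cols - 1 && (CV_MAT_TYPE(_src->type) == CV_32FC2 || CV_MAT_TYPE(_src->type) == CV_64FC2) && (CV_MAT_TYPE(_dst->type) == CV_32FC2 || CV_MAT_TYPE(_dst->type) == CV_64FC2) in function 'cvUndistortPointsInternal'
```

View pics/c1.png

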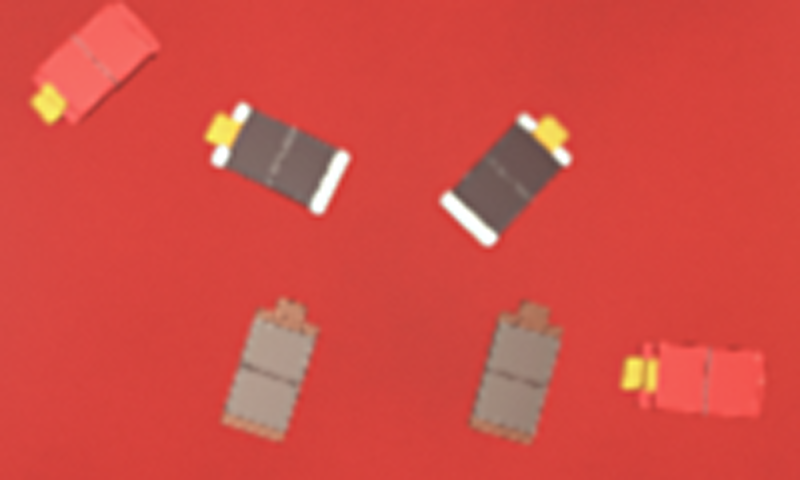

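View pics/c2.png

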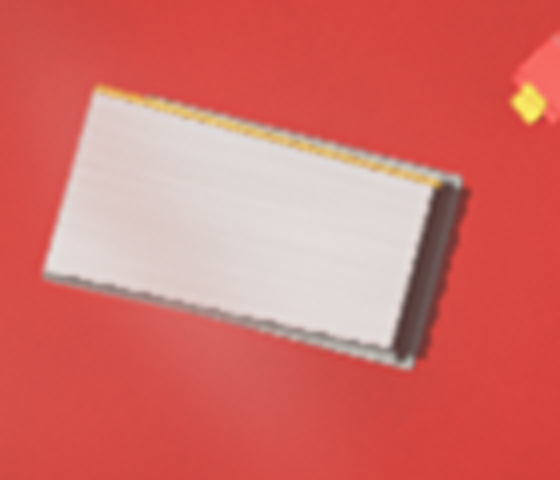

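Crop confirms the two new pads (black lining, white plate ends, yellow clip) at crop (280,155) and (505,180); the others are rusty or red. In the chute crop the yellow wall is along the top, and the dark rubber stop is at the right.

Run:
```python
from h import *
d=pickle.load(open('d0.pkl','rb'))
c=d['top']; im=c['color']; P=cloud(c)
f=im.astype(int); r,g,bl=f[...,0],f[...,1],f[...,2]
yel=(r>150)&(g>110)&(bl<100)
notred=(g>0.6*r)
for name,(u0,v0,u1,v1) in dict(p1=(318,162,362,198),p2=(376,162,418,206)).items():
    sl=np.s_[v0:v1,u0:u1]
    m=np.zeros(yel.shape,np.uint8); m[sl]=notred[sl]*255
    ys,xs=np.nonzero(yel&(m>0)); y=ray(c,[[xs.mean(),ys.mean()]],.004)[0]
    ay,ax=np.nonzero((m>0)&~yel); W=ray(c,np.c_[ax,ay],.012)[:,:2]*1000; R=cv2.minAreaRect(W.astype(np.float32))
    C=np.array(R[0]); v=y[:2]*1000-C; print(name,R,'mean',W.mean(0),'yel',y,'dir deg',np.degrees(np.arctan2(v[1],v[0])),np.linalg.norm(v),'z',np.median(P[ay,ax,2]))
m=((f.min(2)>120)&(P[...,2]>.02)).astype(np.uint8); m[:150]=0;m[240:]=0;m[:,:150]=0;m[:,280:]=0
ys,xs=np.nonzero(cv2.erode(m,np.ones((5,5)))); Q=P[ys,xs]
k=np.ones(len(Q),bool)
for _ in range(4):
    A=np.c_[Q[:,:2],np.ones(len(Q))]; co=np.linalg.lstsq(A[k],Q[k,2],rcond=None)[0]; k=abs(A@co-Q[:,2])<.003
print('plane',co,'slope',np.hypot(*co[:2]),'downhill deg',np.degrees(np.arctan2(-co[1],-co[0])),k.mean())
dz=P[...,2]-(P[...,:2]@co[:2]+co[2])
win=np.zeros(yel.shape,bool);win[150:240,150:280]=1
F=win&(abs(dz)<.004)&(f.min(2)>120)
print('floor rect mm',cv2.minAreaRect((P[F][:,:2]*1000).astype(np.float32)))
Y=win&(r-bl>60)&(g>100); print('yellow n',Y.sum()); ys,xs=np.nonzero(Y); print(np.c_[xs,ys][np.argsort(xs)][::12].tolist())
Yp=P[Y]; print(np.round(Yp[np.argsort(Yp[:,1])][::8],3).tolist())
S=win&(f.max(2)<110)&(P[...,2]>.02); print('stop n',S.sum(), cv2.minAreaRect((P[S][:,:2]*1000).astype(np.float32)),np.percentile(P[S][:,2],[5,50,95]))
```

```text
p1 ((620.7869262695312, -116.53594970703125), (99.40390014648438, 50.9786376953125), 62.999969482421875) mean [ 618.69386939 -120.97014121] yel [ 0.64228411 -0.07724851  0.004     ] dir deg 61.31353037233208 44.78428199281392 z 0.018201647111295124
p2 ((599.7333984375, -287.1153564453125), (50.528404235839844, 94.98209381103516), 45.174800872802734) mean [ 598.22509367 -285.85176497] yel [ 0.63434588 -0.32246472  0.004     ] dir deg -45.60344964188038 49.47324099073257 z 0.01788013555935191
plane [ 0.13305933  0.43499538 -0.09366952] slope 0.45489094235786665 downhill deg -107.0081779235446 0.517670342097823
floor rect mm ((571.0421142578125, 241.90045166015625), (217.12037658691406, 124.3645248413086), 74.31245422363281)
yellow n 402
[[160, 206], [163, 196], [166, 186], [169, 175], [171, 212], [174, 161], [177, 163], [181, 164], [184, 163], [187, 164], [190, 217], [192, 165], [195, 168], [197, 169], [199, 219], [202, 167], [205, 170], [208, 221], [211, 170], [214, 172], [217, 174], [220, 224], [224, 175], [227, 226], [231, 227], [234, 228], [237, 180], [241, 177], [244, 181], [248, 
[... 659 characters left out ...]
], [0.653, 0.271, 0.011], [0.66, 0.276, 0.004], [0.66, 0.281, 0.008], [0.506, 0.286, 0.005], [0.653, 0.29, 0.142], [0.506, 0.295, 0.005], [0.519, 0.299, 0.126], [0.663, 0.304, 0.011], [0.522, 0.308, 0.138], [0.512, 0.313, 0.006], [0.659, 0.317, 0.155], [0.525, 0.321, 0.138], [0.659, 0.328, 0.142], [0.516, 0.335, 0.004], [0.676, 0.342, 0.008], [0.681, 0.357, 0.001], [0.687, 0.374, 0.005], [0.678, 0.389, 0.005], [0.657, 0.395, 0.005], [0.632, 0.401, 0.006], [0.621, 0.408, -0.002], [0.596, 0.413, -0.001], [0.563, 0.42, 0.004], [0.545, 0.426, 0.005]]
stop n 193 ((547.2815551757812, 34.58708190917969), (119.44715881347656, 244.5403594970703), 5.5584821701049805) [0.04102626 0.05201079 0.05659179]
```

Run:
```python
from h import *
d=pickle.load(open('d0.pkl','rb'))
c=d['top']; im=c['color']; P=cloud(c)
f=im.astype(int); r,g,bl=f[...,0],f[...,1],f[...,2]
for name,(u0,v0,u1,v1) in dict(p1=(318,162,362,198),p2=(376,162,418,206)).items():
    for what,mm,z in (('dark',(f.max(2)<135)&(g>.72*r),.017),('white',f.min(2)>190,.006)):
        m=np.zeros(r.shape,np.uint8); m[v0:v1,u0:u1]=mm[v0:v1,u0:u1]*255
        if what=='dark': m=cv2.morphologyEx(m,cv2.MORPH_CLOSE,np.ones((5,5)))
        ys,xs=np.nonzero(m); W=ray(c,np.c_[xs,ys],z)[:,:2]*1000
        print(name,what,len(xs),W.mean(0),cv2.minAreaRect(W.astype(np.float32)))
        w,V=np.linalg.eigh(np.cov(W.T)); print('  axis deg',np.degrees(np.arctan2(*V[::-1,1])))
win=np.zeros(r.shape,np.uint8)
cv2.fillConvexPoly(win,np.int32([[178,170],[250,189],[243,220],[172,203]]),1)
Q=P[(win>0)&(P[...,2]>.02)]; A=np.c_[Q[:,:2],np.ones(len(Q))]; co=np.linalg.lstsq(A,Q[:,2],rcond=None)[0]
s=np.hypot(*co[:2]);print('plane',co,s,'downhill',np.degrees(np.arctan2(-co[1],-co[0])),'res',(A@co-Q[:,2]).std())
# floor plane given: z=30+.51(105-xc): cross with lines; fit yellow strip by ray onto plane of wall top (floor+.018/cos)
az=np.radians(-105.9);u=np.array([np.cos(az),np.sin(az)]);v=np.array([-u[1],u[0]])
O=np.array([.5705,.239])
def onplane(px,off):
    X=ray(c,px,.1)
    o=-c['R'].T@c['t']; dd=X-o
    # (o+k dd).z = .0835+off -.51*((xy-O).u)
    k=(.08355+off-.51*((o[:2]-O)@u)-o[2])/(dd[:,2]+.51*dd[:,:2]@u)
    return o+k[:,None]*dd
hs=cv2.cvtColor(im,cv2.COLOR_RGB2HSV); Y=(hs[...,0]>14)&(hs[...,0]<32)&(hs[...,1]>90)
Y[:155]=0;Y[195:]=0;Y[:,:172]=0;Y[:,262:]=0
ys,xs=np.nonzero(Y);X=onplane(np.c_[xs,ys],.020)[:,:2]; l=cv2.fitLine((X*1000).astype(np.float32),cv2.DIST_HUBER,0,.01,.01).ravel()
print('yellow',len(xs),l,np.degrees(np.arctan2(l[1],l[0])),'yc',np.percentile((X-O)@v*1000,[5,50,95]),'xc',np.percentile((X-O)@u*1000,[1,99]))
for nm,p,off in (('top yel corner',[174,162.5],.02),('top grey',[161.2,208.7],.02),('floor low yel',[258.5,187],0),('floor low grey',[248.5,227],0)):
    X=onplane([p],off)[0]; print(nm,X,'xc,yc',(X[:2]-O)@u*1000,(X[:2]-O)@v*1000)
```

```text
p1 dark 331 [ 619.38259014 -119.12420995] ((619.1505737304688, -118.77904510498047), (66.61622619628906, 44.04296112060547), 62.29759216308594)
  axis deg 63.31032169304634
p1 white 76 [ 612.35061454 -132.35119879] ((619.9542846679688, -119.55775451660156), (90.5671157836914, 48.56386947631836), 62.9032096862793)
  axis deg 64.86424024745234
p2 dark 344 [ 599.77499143 -286.62537384] ((599.6746826171875, -286.629150390625), (43.87620162963867, 67.63951110839844), 43.71173858642578)
  axis deg 137.61286154045325
p2 white 74 [ 585.93795847 -274.13659126] ((599.990234375, -287.8846435546875), (46.47361373901367, 92.14973449707031), 45.17227554321289)
  axis deg 134.23844682205004
plane [ 0.13745535  0.19778474 -0.03696815] 0.2408584127197584 downhill -124.79831594140785 res 0.0522477988988102
yellow 139 [2.7288941e-01 9.6204543e-01 6.3236066e+02 2.2208177e+02] 74.16372 yc [62.19238884 64.1032336  66.10221745] xc [-98.82920347 108.55661214]
top yel corner [0.65795882 0.31955232 0.15527963] xc,yc -101.43064806025414 62.04471205060987
top grey [0.5367876  0.35368827 0.15509296] xc,yc -101.06461910775533 -63.842520166236355
floor low yel [0.59947017 0.12099332 0.02971682] xc,yc 105.55525020608995 60.19082187318622
floor low grey [0.48221484 0.15218593 0.0286336 ] xc,yc 107.67921034732665 -61.123974215411664
```

```bash
cat >> h.py <<'E'
O=np.array([.5705,.239]);az=np.radians(-105.84);u=np.array([np.cos(az),np.sin(az),0]);v=np.array([-u[1],u[0],0]);S=.471
def down(x,y,z,deg):
    a=np.radians(deg);X=np.array([np.cos(a),np.sin(a),0]);Z=np.array([0,0,-1.]);return np.array([x,y,z]),np.c_[X,np.cross(Z,X),Z]
def place(xc,yc,lift,sgn,h=.189):
    "TCP pose with the pad underside 'lift' over the floor at chute xc,yc; tool x = sgn*pad x"
    n=np.sin(S)*u+np.array([0,0,np.cos(S)]);X=sgn*v
    return np.r_[O,0]+xc*u+yc*v+np.array([0,0,.03+.51*(.105-xc)])+(lift+h)*n,np.c_[X,np.cross(-n,X),-n]
def go(*targets):
    from plant import robot
    s=robot.read_state();p,R=s['tool_pos'],Ro.from_rotvec(s['orientation']).as_matrix()
    print('t',s['t'],'pos',p,'F',s['force'],'open',s['opening'],'grip',s['gripper_force'],'q',np.round(s['q'],2))
    for P,T in targets:
        print('shift first',np.round(R.T@(P-p)*1000,1),'then turn deg',np.round(np.degrees(Ro.from_matrix(R.T@T).as_rotvec()),2)); p,R=P,T
E
python3 -c "
from h import *
go(down(.6195,-.119,.36,63),down(.6195,-.119,.19,63))"
```

```text
t 0.1 pos [0.22507482 0.5559568  0.40378694] F [ 1.11575991 -0.90255354  0.53277521] open 0.09280218712881384 grip 0.0 q [ 1.1   0.13  1.49  0.    1.52 -0.09]
shift first [-618.9 -477.5   44.5] then turn deg [-8.000e-02  7.000e-02  9.496e+01]
shift first [  0.   0. 170.] then turn deg [0. 0. 0.]
```

drive_tool:
  moves: [93,-38,-29,0,0,0,0,93,-38,-29,0,0,0,0,93,-38,-29,0,0,0,0,93,-38,-29,0,0,0,0,93,-38,-29,0,0,0,0,93,-38,-29,0,0,0,0,93,-38,-29,0,0,0,0,93,-38,-29,0,0,0,0]

```text
t: 0.9
tool_pos: [0.4203, 0.2251, 0.4045]
orientation: [-0.6, -3.084, 0.0]
force: [1.0, 0.7, -0.8]
opening: 0.0929
gripper_force: 0.0
```

drive_tool:
  moves: [93,-38,-30,0,0,0,0,93,-38,-30,0,0,0,0,93,-38,-30,0,0,0,0,93,-38,-30,0,0,0,0,93,-38,-30,0,0,0,0,93,-38,-30,0,0,0,0,93,-38,-30,0,0,0,0,93,-38,-30,0,0,0,0]

```text
t: 1.7
tool_pos: [0.6121, -0.1116, 0.4042]
orientation: [-0.601, -3.083, -0.0]
force: [0.7, 0.3, -0.0]
opening: 0.0927
gripper_force: 0.0
```

drive_tool:
  moves: [93,0,0,5,0,0,8,93,0,0,5,0,0,8,93,0,0,5,0,0,8,93,0,0,5,0,0,8,93,0,0,5,0,0,8,93,0,0,5,0,0,8,93,0,0,5,0,0,8,93,0,0,5,0,0,8]

```text
t: 2.5
tool_pos: [0.6114, -0.1095, 0.3639]
orientation: [-2.149, -2.29, 0.001]
force: [-0.0, -0.2, 0.0]
opening: 0.0932
gripper_force: 0.0
```

drive_tool:
  moves: [93,0,0,0,0,0,8,93,0,0,0,0,0,8,93,0,0,0,0,0,8,93,0,0,0,0,0,7,93,0,0,0,0,0,0,93,0,0,0,0,0,0]

```text
t: 3.1
tool_pos: [0.6115, -0.1095, 0.3643]
orientation: [-2.676, -1.645, 0.001]
force: [-0.2, -0.4, 0.2]
opening: 0.0931
gripper_force: 0.0
```

```bash
python3 -c "
from h import *
go(down(.6195,-.119,.25,63),down(.6195,-.119,.19,63))"
```

```text
t 3.1 pos [ 0.61146419 -0.10954074  0.36429653] F [-0.19428821 -0.36388762  0.24040606] open 0.09307976305743412 grip 0.0 q [-0.26  0.21  1.48 -0.    1.46  0.21]
shift first [ -4.8  11.5 114.3] then turn deg [-0.04  0.01  0.17]
shift first [ 0.  0. 60.] then turn deg [0. 0. 0.]
```

drive_tool:
  moves: [80,-5,11,34,0,0,0,80,0,0,40,0,0,0,80,0,0,40,0,0,0,80,0,0,40,0,0,0,80,0,0,15,0,0,0,80,0,0,5,0,0,0,80,0,0,0,0,0,0]

```text
t: 3.8
tool_pos: [0.6195, -0.1191, 0.1915]
orientation: [2.678, 1.642, 0.001]
force: [-0.3, -1.1, -0.1]
opening: 0.0798
gripper_force: 0.0
```

drive_tool:
  grip_force: 30
  moves: [40,0,0,0,0,0,0,40,0,0,0,0,0,0,40,0,0,0,0,0,0,40,0,0,0,0,0,0,40,0,0,0,0,0,0,40,0,0,0,0,0,0,40,0,0,0,0,0,0,40,0,0,0,0,0,0]

```text
t: 4.6
tool_pos: [0.6196, -0.1192, 0.1916]
orientation: [2.678, 1.64, 0.002]
force: [0.7, 0.1, 5.4]
opening: 0.0477
gripper_force: 30.0
```

drive_tool:
  grip_force: 40
  moves: [40,0,0,-10,0,0,0,40,0,0,-35,0,0,0,40,0,0,-40,0,0,0,40,0,0,-40,0,0,0,40,0,0,-40,0,0,0,40,0,0,-25,0,0,0,40,0,0,0,0,0,0]

```text
t: 5.3
tool_pos: [0.6199, -0.1192, 0.3856]
orientation: [2.675, 1.638, 0.007]
force: [1.1, 0.5, -3.2]
opening: 0.0476
gripper_force: 40.0
```

Run:
```python
from h import *
from plant import robot
c=robot.read_camera('top'); cv2.imwrite('pics/g1.png',cv2.resize(c['color'][120:280,240:480,::-1],None,fx=3,fy=3))
go(place(.04,-.006,.12,1,.1916),place(.04,-.006,.003,1,.1916))
```

```text
t 5.35 pos [ 0.6193018  -0.11904997  0.38218436] F [-0.09075533  0.6070193  -3.4312016 ] open 0.04784527462992107 grip 39.99899882823229 q [-0.27  0.22  1.43  0.    1.49  0.2 ]
shift first [ 117.6 -177.    41. ] then turn deg [22.67 18.41 77.27]
shift first [ -0.   0. 117.] then turn deg [0. 0. 0.]
```

View pics/g1.png

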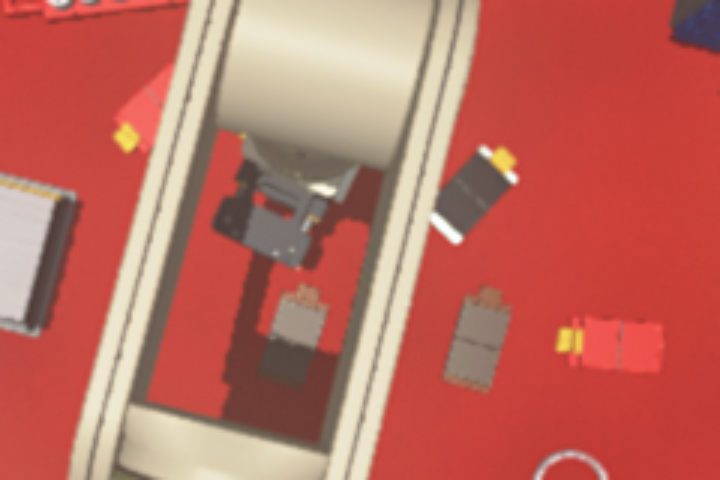

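drive_tool:
  moves: [40,20,-29,0,0,0,0,40,20,-30,0,0,0,0,40,20,-30,0,0,0,0,40,20,-30,0,0,0,0,40,20,-30,0,0,0,0,40,18,-28,0,0,0,0,40,0,0,0,0,0,8,40,0,0,0,0,0,8]

```text
t: 6.15
tool_pos: [0.5136, 0.0677, 0.3771]
orientation: [-2.882, -1.246, 0.008]
force: [-0.2, -0.8, -3.6]
opening: 0.0474
gripper_force: 40.0
```

drive_tool:
  moves: [40,0,0,0,0,0,8,40,0,0,0,0,0,8,40,0,0,0,0,0,8,40,0,0,0,0,0,8,40,0,0,0,0,0,8,40,0,0,0,0,0,8,40,0,0,0,0,0,8,40,0,0,0,0,0,7]

```text
t: 6.95
tool_pos: [0.5141, 0.0665, 0.3769]
orientation: [3.109, -0.447, -0.009]
force: [0.2, 0.4, -4.1]
opening: 0.0481
gripper_force: 40.0
```

drive_tool:
  moves: [40,0,0,0,6,0,0,40,0,0,0,6,0,0,40,0,0,0,6,0,0,40,0,0,0,6,0,0,40,0,0,0,3,0,0,40,0,0,0,0,0,0,40,0,0,0,0,0,0]

```text
t: 7.65
tool_pos: [0.5144, 0.0663, 0.3783]
orientation: [-2.65, 0.376, -0.084]
force: [0.3, 0.2, -4.0]
opening: 0.0477
gripper_force: 40.0
```

Run:
```python
from h import *
go(place(.04,-.006,.05,1,.1916),place(.04,-.006,.003,1,.1916))
from plant import robot
c=robot.read_camera('scene'); cv2.imwrite('pics/s1.png',cv2.resize(c['color'][130:320,330:570,::-1],None,fx=3,fy=3))
```

```text
t 7.65 pos [0.51441601 0.06625679 0.37826446] F [ 0.27992127  0.18602276 -4.04393532] open 0.047720275969098114 grip 39.99882739037275 q [-0.14 -0.14  1.84  0.47  1.39  1.64]
shift first [  1.1  16.6 103.5] then turn deg [ 0.15  0.09 -0.33]
shift first [-0.  0. 47.] then turn deg [0. 0. 0.]
```

View pics/s1.png

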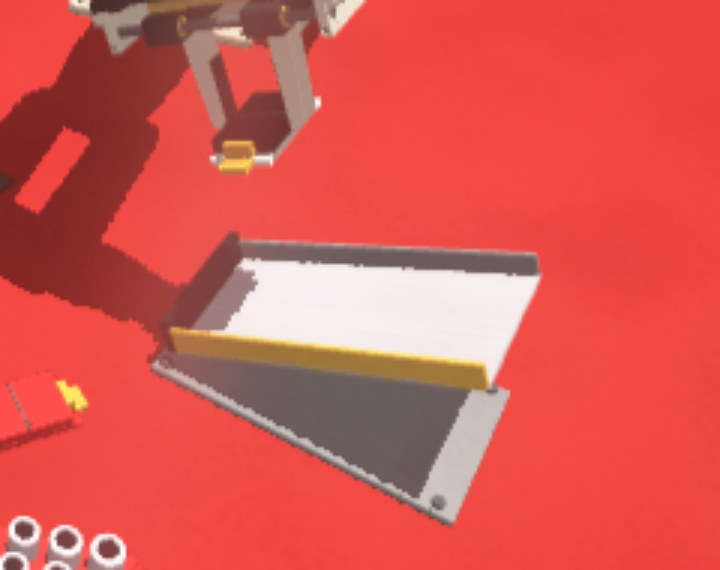

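Crop: pad held at (245,140), lining up and clip towards the yellow wall. The chute is empty below. Now lowering.

drive_tool:
  moves: [40,1,17,40,0,0,0,40,0,0,40,0,0,0,40,0,0,30,0,0,0,40,0,0,20,0,0,0,40,0,0,10,0,0,0,40,0,0,5,0,0,0,40,0,0,0,0,0,0]

```text
t: 8.4
tool_pos: [0.5301, 0.1152, 0.2438]
orientation: [-2.648, 0.372, -0.089]
force: [-0.0, -0.8, -3.9]
opening: 0.0476
gripper_force: 40.0
```

Run:
```python
from h import *
go(place(.04,-.006,.0,1,.1916))
```

```text
t 8.4 pos [0.53014501 0.11519525 0.24384198] F [-0.04249458 -0.75905313 -3.94613016] open 0.047595845264772646 grip 39.99895893037319 q [-0.04  0.05  1.92  0.51  1.11  1.59]
shift first [-1.   1.7 10.3] then turn deg [ 0.01 -0.07 -0.15]
```

drive_tool:
  moves: [40,0,0,4,0,0,0,40,0,0,2,0,0,0,40,0,0,0,0,0,0,40,0,0,0,0,0,0]

```text
t: 8.8
tool_pos: [0.531, 0.1174, 0.2389]
orientation: [-2.647, 0.373, -0.091]
force: [-1.6, -0.2, -3.8]
opening: 0.0474
gripper_force: 40.0
```

drive_tool:
  moves: [40,0,0,1,0,0,0,40,0,0,0,0,0,0,40,0,0,1,0,0,0,40,0,0,0,0,0,0]

```text
t: 9.2
tool_pos: [0.531, 0.1185, 0.2366]
orientation: [-2.647, 0.373, -0.089]
force: [-0.1, -0.3, -4.0]
opening: 0.0474
gripper_force: 40.0
```

Run:
```python
from h import *
go(place(.04,-.006,.0,1,.1916))
```

```text
t 9.2 pos [0.53103245 0.11848783 0.23657543] F [-0.0924187  -0.34758628 -4.04252367] open 0.04744850366039163 grip 39.99868880957365 q [-0.03  0.07  1.92  0.52  1.09  1.59]
shift first [-0.9  1.4  2.3] then turn deg [-0.01 -0.09 -0.19]
```

drive_tool:
  moves: [40,0,0,1,0,0,0,60,0,0,0,0,0,0,60,0,0,0,0,0,0,60,0,0,0,0,0,0,60,0,0,0,0,0,0]

```text
t: 9.7
tool_pos: [0.5314, 0.1189, 0.2362]
orientation: [-2.647, 0.373, -0.091]
force: [-0.5, -0.9, -0.2]
opening: 0.0596
gripper_force: 0.4
```

drive_tool:
  moves: [60,0,0,-5,0,0,0,60,0,0,-10,0,0,0,60,0,0,-15,0,0,0,60,0,0,-30,0,0,0,60,0,0,-45,0,0,0,60,0,0,-45,0,0,0,60,0,0,-30,0,0,0,60,0,0,0,0,0,0]

```text
t: 10.5
tool_pos: [0.5094, 0.0385, 0.4032]
orientation: [-2.647, 0.373, -0.104]
force: [0.1, -0.6, 0.6]
opening: 0.0601
gripper_force: 0.0
```

Run:
```python
from h import *
go(down(.514,.066,.39,-195.84),)
from plant import robot
c=robot.read_camera('scene'); cv2.imwrite('pics/s2.png',cv2.resize(c['color'][130:320,330:570,::-1],None,fx=3,fy=3))
```

```text
t 10.5 pos [0.50944871 0.03849057 0.40324509] F [ 0.08416566 -0.61425031  0.60094459] open 0.060051775682131325 grip 0.0 q [-0.2  -0.17  1.83  0.47  1.45  1.6 ]
shift first [ -3.4 -18.6  24.4] then turn deg [ -1.04  42.06 174.83]
```

View pics/s2.png

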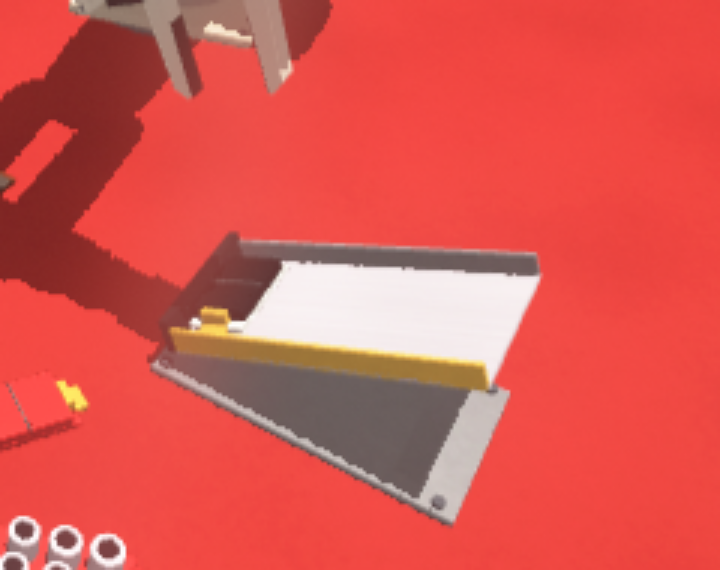

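Pad 1 lies flat at the stop (crop 225,295), clip at the yellow wall. On to the second pad.

drive_tool:
  moves: [80,0,0,0,-7,0,0,80,0,0,0,-7,0,0,80,0,0,0,-7,0,0,80,0,0,0,-6,0,0,80,0,0,0,0,0,7,80,0,0,0,0,0,7,80,0,0,0,0,0,8,80,0,0,0,0,0,7]

```text
t: 11.35
tool_pos: [0.5082, 0.0407, 0.3952]
orientation: [2.898, -1.211, -0.003]
force: [0.2, 0.3, 0.1]
opening: 0.0799
gripper_force: 0.0
```

Run:
```python
from h import *
go(down(.5998,-.287,.36,-44.6),down(.5998,-.287,.1905,-44.6))
```

```text
t 11.35 pos [0.50820395 0.04073387 0.39519876] F [0.2447911  0.34631088 0.11897916] open 0.07990052193085612 grip 0.0 q [-0.02 -0.11  1.75  0.    1.51  2.34]
shift first [297.5 165.2  35. ] then turn deg [ 0.07  0.08 -0.74]
shift first [  0.    0.  169.5] then turn deg [0. 0. 0.]
```

drive_tool:
  moves: [80,37,20,0,0,0,0,80,37,21,0,0,0,0,80,37,21,0,0,0,0,80,37,21,0,0,0,0,80,37,21,5,0,0,0,80,37,21,10,0,0,0,80,37,20,10,0,0,0,80,37,20,10,0,0,-0.7]

```text
t: 12.15
tool_pos: [0.601, -0.287, 0.3597]
orientation: [-2.909, 1.185, 0.002]
force: [0.7, -0.2, 0.3]
opening: 0.0803
gripper_force: 0.0
```

drive_tool:
  moves: [80,0,0,40,0,0,0,80,0,0,40,0,0,0,80,0,0,20,0,0,0,80,0,0,0,0,0,0]

```text
t: 12.55
tool_pos: [0.5989, -0.2844, 0.2551]
orientation: [-2.908, 1.185, 0.016]
force: [-0.1, 0.5, 0.1]
opening: 0.0802
gripper_force: 0.0
```

Run:
```python
from h import *
go(down(.5998,-.287,.1905,-44.6))
```

```text
t 12.55 pos [ 0.59890038 -0.28439642  0.25513151] F [-0.09493726  0.46184689  0.12172822] open 0.08020144810848161 grip 0.0 q [-0.52  0.41  1.44  0.    1.3   1.82]
shift first [ 3.1  1.1 64.6] then turn deg [0.14 0.56 0.25]
```

drive_tool:
  moves: [80,3,1,30,0,0,0,80,0,0,20,0,0,0,80,0,0,10,0,0,0,80,0,0,4,0,0,0,80,0,0,0,0,0,0]

```text
t: 13.05
tool_pos: [0.6027, -0.2885, 0.198]
orientation: [2.909, -1.185, 0.001]
force: [-0.7, 0.5, 0.3]
opening: 0.08
gripper_force: 0.0
```

drive_tool:
  grip_force: 40
  moves: [40,0,0,0,0,0,0,40,0,0,0,0,0,0,40,0,0,0,0,0,0,40,0,0,0,0,0,0,40,0,0,0,0,0,0,40,0,0,0,0,0,0,40,0,0,0,0,0,0]

```text
t: 13.75
tool_pos: [0.6025, -0.2887, 0.1976]
orientation: [2.909, -1.186, 0.001]
force: [-0.9, 0.5, 4.1]
opening: 0.0473
gripper_force: 40.0
```

Grip too high (tips at 12 mm), so I'll reopen and go 6 mm lower.

drive_tool:
  moves: [65,0,0,0,0,0,0,65,0,0,0,0,0,0,65,0,0,0,0,0,0,65,-3,0,3,0,0,0,65,0,0,3,0,0,0,65,0,0,0,0,0,0,65,0,0,0,0,0,0]

```text
t: 14.45
tool_pos: [0.6002, -0.2863, 0.1909]
orientation: [-2.909, 1.186, 0.001]
force: [0.1, -0.3, 0.5]
opening: 0.0647
gripper_force: 0.0
```

drive_tool:
  grip_force: 40
  moves: [40,0,0,0,0,0,0,40,0,0,0,0,0,0,40,0,0,0,0,0,0,40,0,0,0,0,0,0,40,0,0,0,0,0,0,40,0,0,0,0,0,0]

```text
t: 15.05
tool_pos: [0.6003, -0.2865, 0.1913]
orientation: [2.909, -1.186, 0.0]
force: [-0.8, 0.2, 1.7]
opening: 0.0478
gripper_force: 40.0
```

drive_tool:
  moves: [40,0,0,-10,0,0,0,40,0,0,-35,0,0,0,40,0,0,-40,0,0,0,40,0,0,-40,0,0,0,40,0,0,-40,0,0,0,40,0,0,-30,0,0,0,40,0,0,-10,0,0,0,40,0,0,0,0,0,0]

```text
t: 15.85
tool_pos: [0.6005, -0.2865, 0.3981]
orientation: [2.909, -1.185, 0.005]
force: [0.4, -0.1, -3.6]
opening: 0.0474
gripper_force: 40.0
```

Run:
```python
from h import *
go(place(-.005,-.006,.12,1,.191),place(-.005,-.006,.003,1,.191))
```

```text
t 15.85 pos [ 0.60054082 -0.28648732  0.39807878] F [ 0.43230633 -0.12195548 -3.59156036] open 0.04735098555311662 grip 39.988411255180836 q [-0.52  0.31  1.3   0.    1.53  1.82]
shift first [-329.2 -232.3   34. ] then turn deg [ 26.42  -6.89 -27.93]
shift first [ -0.   0. 117.] then turn deg [0. 0. 0.]
```

drive_tool:
  moves: [40,-20,-14,0,0,0,0,40,-35,-25,0,0,0,0,40,-37,-26,0,0,0,0,40,-37,-26,0,0,0,0,40,-37,-26,0,0,0,0,40,-37,-26,0,0,0,0,40,-37,-26,0,0,0,0,40,-37,-26,0,0,0,0]

```text
t: 16.65
tool_pos: [0.5371, 0.0483, 0.3929]
orientation: [2.908, -1.185, -0.007]
force: [0.9, -1.0, -3.5]
opening: 0.0473
gripper_force: 40.0
```

drive_tool:
  moves: [40,-32,-22,0,0,0,0,40,-20,-15,0,0,0,0,40,0,0,0,0,0,-7,40,0,0,0,0,0,-7,40,0,0,0,0,0,-7,40,0,0,0,0,0,-7.5,40,0,0,0,6,0,0,40,0,0,0,7,0,0]

```text
t: 17.45
tool_pos: [0.5265, 0.1101, 0.3928]
orientation: [-2.886, 0.401, -0.04]
force: [-0.1, 0.9, -4.0]
opening: 0.0477
gripper_force: 40.0
```

drive_tool:
  moves: [40,0,0,0,7,0,0,40,0,0,0,7,0,0,40,0,0,0,0,0,0,40,0,0,0,0,0,0]

```text
t: 17.85
tool_pos: [0.5266, 0.1088, 0.3937]
orientation: [-2.652, 0.372, -0.083]
force: [-0.5, -0.6, -3.2]
opening: 0.0476
gripper_force: 40.0
```

Run:
```python
from h import *
go(place(-.005,-.006,.05,1,.191),place(-.005,-.006,.0,1,.191))
from plant import robot
c=robot.read_camera('scene'); cv2.imwrite('pics/s3.png',cv2.resize(c['color'][130:320,330:570,::-1],None,fx=3,fy=3))
```

```text
t 17.85 pos [0.52655064 0.10883279 0.39374134] F [-0.53251401 -0.61034142 -3.19559187] open 0.04764087985404496 grip 39.98904459178448 q [-0.05 -0.11  1.79  0.46  1.38  1.73]
shift first [ 1.1 12.4 97.7] then turn deg [ 0.26  0.16 -0.17]
shift first [-0.  0. 50.] then turn deg [0. 0. 0.]
```

View pics/s3.png

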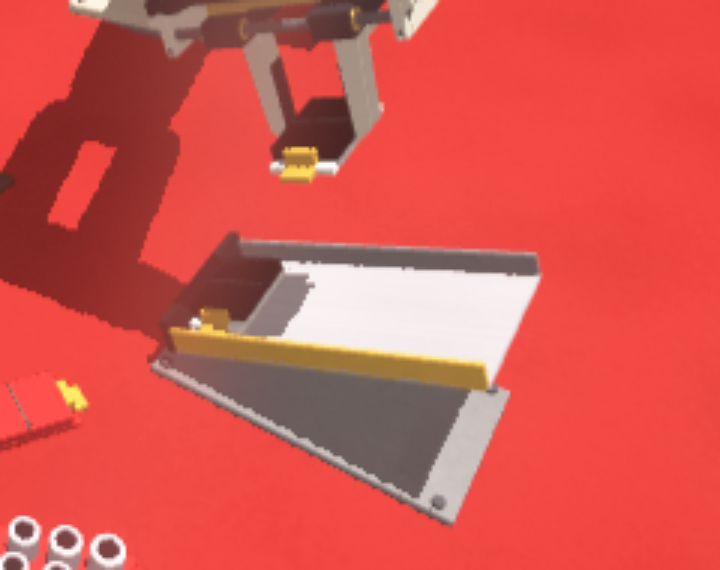

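Pad 2 is held at crop (310,140), clip towards yellow; pad 1 is still at the stop (225,290). Lowering.

drive_tool:
  moves: [40,1,13,40,0,0,0,40,0,0,40,0,0,0,40,0,0,30,0,0,0,40,0,0,20,0,0,0,40,0,0,10,0,0,0,40,0,0,3,0,0,0,40,0,0,0,0,0,0]

```text
t: 18.6
tool_pos: [0.5429, 0.1608, 0.2632]
orientation: [-2.649, 0.367, -0.088]
force: [-0.4, 0.1, -2.8]
opening: 0.0475
gripper_force: 40.0
```

Run:
```python
from h import *
go(place(-.005,-.006,.0,1,.191))
```

```text
t 18.6 pos [0.54287067 0.16075096 0.26318994] F [-0.42126158  0.14783309 -2.8292986 ] open 0.04751937533828112 grip 39.98914863914251 q [0.05 0.07 1.86 0.5  1.1  1.69]
shift first [-0.8  2.1  6.7] then turn deg [0.03 0.01 0.04]
```

drive_tool:
  moves: [40,0,0,3,0,0,0,40,0,0,1,0,0,0,40,0,0,1,0,0,0,40,0,0,0,0,0,0]

```text
t: 19.0
tool_pos: [0.5435, 0.1625, 0.2588]
orientation: [-2.648, 0.369, -0.089]
force: [-0.5, -0.3, -3.5]
opening: 0.0477
gripper_force: 40.0
```

drive_tool:
  moves: [60,0,0,0,0,0,0,60,0,0,0,0,0,0,60,0,0,0,0,0,0,60,0,0,0,0,0,0]

```text
t: 19.4
tool_pos: [0.5436, 0.1627, 0.2589]
orientation: [-2.648, 0.368, -0.09]
force: [-0.7, -0.6, -0.3]
opening: 0.0601
gripper_force: 0.3
```

drive_tool:
  moves: [60,0,0,-5,0,0,0,60,0,0,-10,0,0,0,60,0,0,-15,0,0,0,60,0,0,-30,0,0,0,60,0,0,-45,0,0,0,60,0,0,-45,0,0,0,60,0,0,-30,0,0,0,60,0,0,0,0,0,0]

```text
t: 20.2
tool_pos: [0.5217, 0.0823, 0.426]
orientation: [-2.647, 0.368, -0.103]
force: [1.0, 0.7, 0.8]
opening: 0.0599
gripper_force: 0.0
```

Run:
```python
from h import *
from plant import robot
c=robot.read_camera('scene');cv2.imwrite('pics/s4.png',cv2.resize(c['color'][130:320,330:570,::-1],None,fx=3,fy=3))
```

```text
(no output)
```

View pics/s4.png

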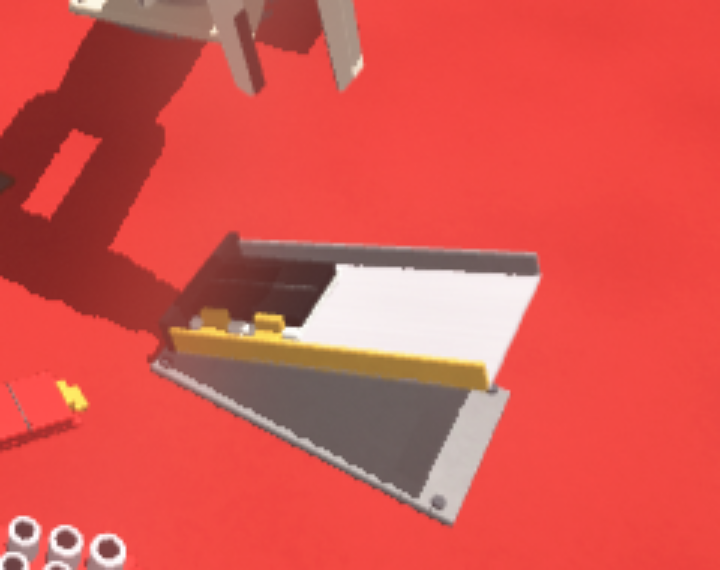

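Both pads lie flat, one behind the other, at crop (225,290) and (285,300), with clips at the yellow wall. The gripper is clear.

drive_tool:
  moves: [60,0,0,0,0,0,0,60,0,0,0,0,0,0,60,0,0,0,0,0,0]

```text
t: 20.55
tool_pos: [0.5207, 0.0845, 0.4174]
orientation: [-2.648, 0.369, -0.085]
force: [0.6, 0.3, -0.5]
opening: 0.0597
gripper_force: 0.0
```

```bash
python3 -c "
from plant import robot
print(robot.close_job())"
```

```text
the job is handed in; nothing more can be done
None
```

Both new pads lie flat in the chute, lining up and clips to the yellow wall, the first against the stop and the second behind it; I handed the job in at about 20.6 s of the 61 s, and no verdict came back.

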